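Stack the slide cases on the warmer and switch it on

TASK

Stack the two loose aluminium slide cases onto the large case that stands on the slide warmer, the middle-sized one first and the smallest on top of it, each centred on the case below with its sides parallel to it. Keep the cases right side up and the large one on the plate. Then switch the warmer on: press its knob down, turn it clockwise to the broad mark and let it spring back up. Leave the small amber oil bottle and the glass jar near the cases where they are.

Things in the scene. Friction and masses are not known exactly. Their poses are not given: they have to be found in the camera images.
- case_large: Flat closed aluminium slide case, loose; blank label on top, clasp at its -x end, hinges at +x. Origin: centre of the underside; x along its length, z up. A half turn makes no difference. LARGE, the foot of the column: 150 long x 80 wide x 36 high, about 0.45 kg. It already stands on the warm plate, its length roughly along the warmer's x.
- case_medium: Flat closed aluminium slide case, loose; blank label on top, clasp at its -x end, hinges at +x. Origin: centre of the underside; x along its length, z up. A half turn makes no difference. MIDDLE-SIZED: 120 long x 60 wide x 32 high, about 0.28 kg. It starts on the bench to the right of the warmer.
- case_small: Flat closed aluminium slide case, loose; blank label on top, clasp at its -x end, hinges at +x. Origin: centre of the underside; x along its length, z up. A half turn makes no difference. SMALLEST: 90 long x 46 wide x 28 high, about 0.16 kg. It starts on the bench to the right of the warmer.
- warmer: Slide warmer fixed to the bench: white housing 200 (x) x 300 (y) x 45 high; a dark steel warm plate 186 x 190, 50 above the bench, covers its -y part, and a control deck (45 above the bench) with the knob its +y part. Origin: centre of the underside; front to -x.
- plate_centre (a point): Centre of the warm plate's top surface, 50 above the bench; axes as the warmer's.
- knob_grip (a point): Grip point on the axis of the black knob, 86 above the bench at rest, at x 0, y 105 of the warmer. Upright grip bar 46 long (this point's x), 13 wide (y), its top 6 above this point; round skirt 54 dia, its top 22 below it. White pointer line at the bar's -x end; thin tick on the deck = off, broad tick = on. Sinks and turns with the knob.
- knob_press (a joint): How far the knob is pressed down, m: 0 up, 0.010 bottomed; a spring pushes it up (2.5 N at rest, 8.5 N bottomed). While up, a tooth locks it in the off or on position (about 0.1 rad of play). Free to turn when pressed 7.5 mm or more; let go in between it stays half down.
- knob_turn (a joint): Turn of the knob in rad, clockwise seen from above: 0 off (pointer at the thin tick, towards the warmer's -x), 1.2 on (pointer at the broad tick), where it meets an end stop. From about 1.1 it springs back up when let go. Turns with slight friction (0.03 N m).
- oil_bottle: Bystander, loose on the bench, to be left alone: oil bottle: amber glass dropper bottle, 34 dia x 75 high. Origin: centre of the underside.
- stain_jar: Bystander, loose on the bench, to be left alone: staining jar: clear glass jar with a blank label, 60 dia x 85 high. Origin: centre of the underside.

How it is judged (in metres and radians):
On the way, in this order (a step that is already met when the one before it is completed fails the run):
1. the middle-sized case stands squarely on the large one, let go (horizontal distance between case_medium and case_large below 0.008 m and angle between the x axis of case_medium and the x axis of case_large, either way round below 0.12 rad and angle between case_medium's own z axis and vertical below 0.06 rad and z of case_medium in the frame of case_large between 0.032 and 0.04 m and contact force between the fingers and case_medium below 0.3 N and linear speed of case_medium below 0.03 m/s), for 0.2 s.
2. the smallest case stands squarely on the middle-sized one, let go (horizontal distance between case_small and case_medium below 0.008 m and angle between the x axis of case_small and the x axis of case_medium, either way round below 0.12 rad and angle between case_small's own z axis and vertical below 0.06 rad and z of case_small in the frame of case_medium between 0.028 and 0.036 m and contact force between the fingers and case_small below 0.3 N and linear speed of case_small below 0.03 m/s), for 0.2 s.
3. the knob is held pressed down and turned on (value of joint knob_press above 0.004 m and value of joint knob_turn above 0.9 rad), for 0.02 s.
At the end, for the whole second after the job is handed in: Large case flat on the plate, centre within 35 mm of its centre; middle-sized on it, smallest on that: each upright, level, within 8 mm of the centre of the case below, sides parallel within 0.12 rad, at rest, released; knob turned beyond 1.05 rad and back up (pressed under 1.5 mm) (all of step 1 and all of step 2 and horizontal distance between case_large and plate_centre below 0.035 m and angle between case_large's own z axis and vertical below 0.06 rad and z of case_large in the frame of plate_centre between -0.004 and 0.004 m and value of joint knob_turn above 1.05 rad and value of joint knob_press below 0.0015 m); the robot touches nothing.
It fails at once if the knob is forced round without being pressed down (value of joint knob_turn between 0.35 and 0.85 rad and value of joint knob_press below 0.004 m).
It fails at once if a case is tipped by more than about 30 degrees (angle between any of case_large, case_medium, case_small's own z axis and vertical above 0.55 rad).
It fails at once if the oil bottle or the staining jar is moved by more than 40 mm (distance of any of oil_bottle, stain_jar from where it was at the start of the episode above 0.04 m).
It also fails if it takes over 67 s, if anything falls off the work surface, if the arm or the gripper's body presses on something with over 40 N, if the wrist force passes 120 N, or if a joint passes its speed limit or range.

ROBOT

A 6-joint arm with a two-finger parallel gripper is mounted at the origin on the work surface. World frame = base frame: x ahead of the robot, y to its left, z up, the work surface at z = 0. Lengths are in mm, angles in rad, forces in N, time in s.
With the tool pointing down it reaches from about 325 to 875 mm from the base axis. Payload 4.4 kg.
Tool frame: the origin (TCP) lies on the centre line of the jaws, within the pads' length; the fingertips stand ahead of it and the grasp point (between the pads) lies 6 mm ahead of it (ctrl.tcp_to_tips is the z of the fingertips in the tool frame, in mm); z points along the fingers, y is the line along which they close (so a half turn about z gives the same grasp; the last joint's range is limited). The gripper opens to 85 mm and grips with 20 to 120 N. Pads are 22 mm wide; open, the fingers measure 114 mm over their backs; the gripper's body (76 mm by 85 mm) begins 54 mm behind the grasp point. The pads swing forward as they close: fully open they stand 13 mm farther back than shut.
Start: joints at [0.954, 0.207, 1.542, -0, 1.393, -0.15], TCP at [258.777, 513.48, 256.282] pointing down, gripper open.
Joint ranges: [-2.73, 2.73], [-0.86, 2.22], [0.23, 2.46], [-1.11, 4.25], [0.08, 2.63], [-2.82, 2.82]. Speed limits (rad/s): [2.79, 2.79, 3.14, 3.14, 3.14, 3.14].

INTERFACE

Orientations are given as a 3x3 rotation matrix whose columns are the frame's x, y, z axes.
In Python, from plant import ctrl, sensors, optics gives the robot as it stands. Calls block until the motion is done:
- ctrl.move_ptp(position, orientation): joint-space move of the TCP to a pose.
- ctrl.move_l(position, rot=None, vel=150, threshold=None): straight line of the TCP; rot=None keeps the orientation; vel is the mean speed in mm/s. With threshold (N) it stops when the force on the tool has changed by that much, and returns True; else False.
- ctrl.set_joints(angles): joint-space move.
- ctrl.gripper_to(opening, force=None): finger opening in mm; force is the grip in N (None keeps the last); returns when the fingers have stopped.
- ctrl.hold(seconds).
- ctrl.solve_ik(position, orientation): joint angles nearest the present ones, or None.
- sensors.read_state(): the state.
- optics.grab_frame(name): name is "scene" or "top"; returns (picture, depth): 400x640x3 uint8, red, green, blue; 400x640 float32, mm along the optical axis (not along the pixel's ray), 0 where there is no reading.
- optics.camera_params(name): a dict with "mtx" (3x3 intrinsics, pixels), "R" (3x3) and "t" (3): a world point X has camera coordinates R X + t. Camera axes: x right, y down, z forward; pixel columns grow to the right and rows downward; lengths in mm; the calibration is good to about 2 mm. A picture is of the moment at which its call begins. camera_params takes no time and is no camera call.
A pose or a line that the arm cannot do raises ctrl.MotionError and nothing moves.
- ctrl.finish_job(): hands the job in; it is judged then, once.
The state is a dict: "t": time; "q": joint angles; "qvel": joint speeds; "tau": joint torques, N m; "eef_pos": TCP position; "eef_rot": TCP orientation; "force": force on the tool from outside, world axes, zero at the start; "wrist_torque": the same for the moment, N m; "grip_width": finger opening in mm; "grasp_force": force on a finger pad.
Only numpy, scipy, OpenCV 4.12 (cv2) and the standard library are available. Lean on these libraries where they do the work, as an engineer would, in place of code of your own. Each camera call takes 0.05 s, during which the arm holds its last target. There are 200 camera calls.

## Working session

There is one attempt and no reset: what is moved stays moved. The work goes in short steps, each a Python script; the robot and the scene stay as the last script left them, time stands still between calls to the robot, and variables do not carry over. Pictures are saved under pics/ and viewed, at most 10 in all, crops included, and the job is handed in when it is done.

```bash
ls; mkdir -p pics; python3 - <<'E'
from plant import ctrl,sensors,optics
import cv2,numpy as np
for n in("top","scene"):
    p,d=optics.grab_frame(n); cv2.imwrite(f"pics/{n}0.png",p[:,:,::-1]); np.save(f"{n}0.npy",d)
    c=optics.camera_params(n); print(n,np.round(c["mtx"],1).tolist(),np.round(c["R"],3).tolist(),np.round(c["t"],1), "cam",-c["R"].T@c["t"],(d>0).mean())
s=sensors.read_state();print(s["t"],s["eef_rot"],ctrl.tcp_to_tips)
E
```

```text
pics
top [[385.3, 0.0, 320.3], [0.0, 385.3, 192.1], [0.0, 0.0, 1.0]] [[0.012, -1.0, 0.01], [-0.983, -0.014, -0.185], [0.185, -0.008, -0.983]] [-52.6 590.5 905. ] cam [413.59015377 -37.1078546  999.04607993] 0.99591796875
scene [[406.2, 0.0, 325.2], [0.0, 406.2, 196.6], [0.0, 0.0, 1.0]] [[-0.667, 0.745, 0.013], [0.551, 0.504, -0.665], [-0.502, -0.436, -0.747]] [ 398.6 -253.  1224.2] cam [1019.86334974  364.33004471  740.74963769] 0.9961328125
0.1 [[-8.92993652e-01  4.50067543e-01 -1.24223433e-03]
 [ 4.50069131e-01  8.92992067e-01 -1.71595587e-03]
 [ 3.37009354e-04 -2.09142903e-03 -9.99997756e-01]] 25.0
```

View pics/top0.png

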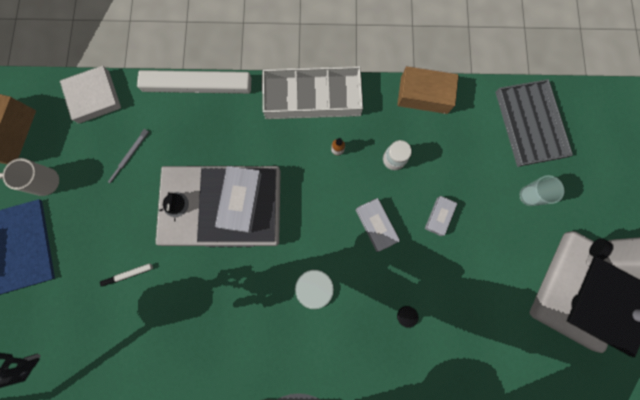

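View pics/scene0.png

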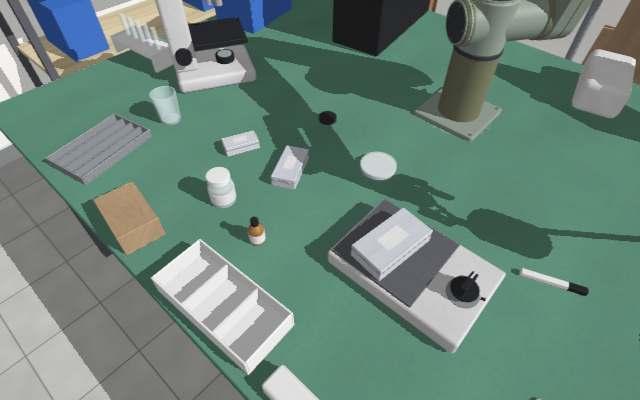

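The top view shows the large case at (238,198) on the plate, the knob at (173,204), the medium case at (378,224), the small case at (441,216), the bottle at (338,147) and the jar at (397,155). The scene view confirms this. Next I measure the poses from depth and edges.

```bash
cat > h.py <<'E'
from plant import ctrl,sensors,optics
import cv2,numpy as np
def cloud(n):
    p,d=optics.grab_frame(n); c=optics.camera_params(n)
    v,u=np.mgrid[:400,:640]; K=c["mtx"]
    X=np.stack([(u-K[0,2])/K[0,0]*d,(v-K[1,2])/K[1,1]*d,d],-1)
    return p,(X-c["t"])@c["R"]
def rects(W,z0,z1,xr,yr,amin=400):
    m=((W[...,2]>z0)&(W[...,2]<z1)&(W[...,0]>xr[0])&(W[...,0]<xr[1])&(W[...,1]>yr[0])&(W[...,1]<yr[1])).astype(np.uint8)
    m=cv2.morphologyEx(m,cv2.MORPH_OPEN,np.ones((3,3)))
    k,l,st,_=cv2.connectedComponentsWithStats(m)
    out=[]
    for i in range(1,k):
        P=W[l==i]
        if len(P)<30: continue
        (cx,cy),(w,h),a=cv2.minAreaRect(P[:,:2].astype(np.float32))
        if w<h: w,h,a=h,w,a-90
        out.append((round(cx,1),round(cy,1),round(w,1),round(h,1),round(a%180,1),round(float(np.median(P[:,2])),1),len(P)))
    return out
def R(th):  # tool down, tool x at angle th (rad); closing line y
    c,s=np.cos(th),np.sin(th)
    return np.array([[c,s,0],[s,-c,0],[0,0,-1.]])
E
python3 - <<'E'
from h import *
for n in("top","scene"):
    p,W=cloud(n); print(n)
    for lab,a in dict(bench=(20,40,(250,600),(-450,-50)),lower_jar=(60,110,(380,700),(-400,0)),large=(78,94,(300,600),(50,350)),plate=(35,60,(300,650),(20,450)),knob=(84,100,(300,600),(300,420)),skirt=(58,72,(300,600),(250,450))).items():
        print(lab); [print("  ",r) for r in rects(W,*a)]
E
```

```text
top
bench
   (539.6, -355.2, 91.0, 46.9, 156.8, 28.5, 646)
   (515.3, -190.4, 121.6, 61.0, 26.7, 32.5, 1158)
lower_jar
   (682.6, -239.8, 51.6, 33.9, 89.8, 85.2, 294)
large
   (547.5, 157.2, 111.6, 80.7, 172.6, 86.6, 1530)
plate
   (552.6, 209.8, 300.8, 194.7, 90.0, 48.4, 6621)
knob
   (556.0, 314.1, 44.8, 13.8, 178.7, 92.4, 121)
skirt
   (555.8, 299.7, 48.0, 21.7, 176.7, 64.7, 164)
   (557.1, 336.7, 25.3, 8.8, 176.4, 64.7, 36)
scene
bench
   (542.9, -355.6, 93.7, 50.3, 154.2, 29.2, 465)
   (517.7, -191.1, 123.2, 61.3, 26.8, 33.3, 917)
lower_jar
   (683.7, -241.0, 53.4, 32.1, 88.7, 85.9, 258)
large
   (548.8, 156.3, 110.3, 80.9, 172.9, 87.4, 1702)
   (574.3, 315.3, 19.9, 12.0, 159.6, 91.1, 63)
plate
   (556.3, 115.8, 187.8, 111.3, 0.3, 51.4, 1295)
   (554.1, 270.1, 191.7, 178.7, 180.0, 47.5, 6703)
knob
   (560.0, 313.7, 45.3, 13.3, 177.6, 92.9, 182)
skirt
   (561.0, 314.4, 52.7, 50.3, 99.7, 65.2, 437)
```

```bash
cat >> h.py <<'E'
def look(z0,z1,xr,yr):
    r=[[q for q in rects(cloud(n)[1],z0,z1,xr,yr) if q[-1]>250] for n in("top","scene")]
    print(r); return r
E
python3 - <<'E'
from h import *
L=look(78,94,(400,700),(50,270))
th=np.radians(26.75); x,y=516.2,-190.7
ctrl.gripper_to(85,40)
ctrl.move_ptp([x,y,150],R(th)); print(sensors.read_state()["q"])
ctrl.move_l([x,y,28],vel=120)
ctrl.gripper_to(40,40); s=sensors.read_state(); print(s["grip_width"],s["grasp_force"])
ctrl.move_l([x,y,190],vel=150)
s=sensors.read_state(); print(s["t"],s["grip_width"],s["eef_pos"],s["force"])
E
```

```text
[[(566.8, 154.2, 150.6, 80.9, 172.2, 86.7, 2079)], [(570.0, 153.4, 152.2, 81.1, 172.3, 87.3, 2627)]]
[-5.09777285e-01  2.65881745e-01  1.70344892e+00  2.58688555e-04
  1.17209773e+00  5.92722790e-01]
59.34487287294002 45.86935222148895
5.95 59.30760026581957 [ 515.26791317 -190.20927483  188.53351991] [ 0.16288743  0.2744703  -2.89823213]
```

```bash
python3 - <<'E'
from h import *
th=np.radians(-7.75); x,y=568.4,153.8
ctrl.move_ptp([x,y,190],R(th)); s=sensors.read_state();print(s["q"],s["eef_pos"])
ctrl.move_l([x,y,121],vel=120); 
print(ctrl.move_l([x,y,110],vel=20,threshold=3)); s=sensors.read_state();print(s["eef_pos"],s["force"])
ctrl.gripper_to(80); 
ctrl.move_l([x,y,200],vel=150)
ctrl.move_ptp([542,-250,170],R(np.radians(-23.5)))
print(sensors.read_state()["t"])
look(111,127,(400,700),(50,270)); look(78,94,(400,700),(50,270)); look(20,40,(400,620),(-450,-300))
p,_=optics.grab_frame("scene"); cv2.imwrite("pics/s1.png",cv2.resize(p[180:330,300:520],None,fx=3,fy=3)[:,:,::-1])
E
```

```text
[ 1.16277875e-01  2.96472744e-01  1.57386434e+00 -7.07050895e-04
  1.27207435e+00  1.82280501e+00] [568.36641586 152.97596893 189.51722835]
True
[569.301993   153.97808615 115.09848055] [-0.17962237  0.07253699  4.75953364]
10.975
[[(566.5, 154.5, 121.4, 60.9, 172.6, 118.6, 1350)], [(569.7, 153.7, 121.6, 61.7, 171.6, 119.2, 1673)]]
[[(566.8, 154.1, 150.7, 80.1, 172.4, 86.5, 623)], [(570.3, 154.0, 151.2, 80.4, 172.5, 87.2, 882)]]
[[], [(542.7, -355.9, 93.7, 51.4, 153.9, 29.2, 477)]]
```

View pics/s1.png

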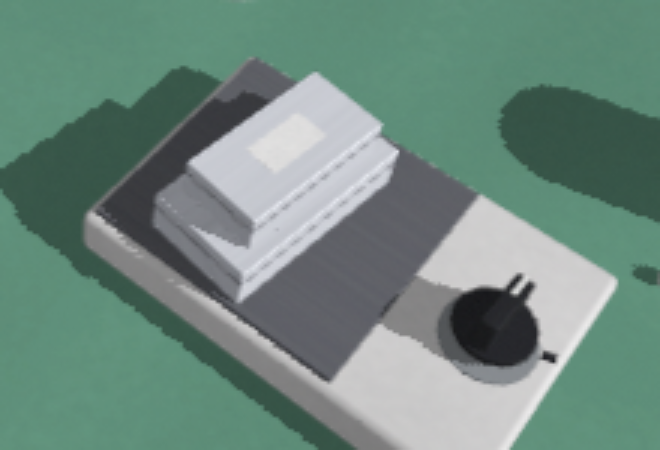

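The crop shows the medium case square on the large one at about (285,150), with the knob at (495,325). The measured offset is under 1 mm, so the small case is next.

```bash
python3 - <<'E'
from h import *
x,y=541.2,-355.4
ctrl.move_ptp([x,y,120],R(np.radians(-23.7)))
ctrl.gripper_to(80)
ctrl.move_l([x,y,26],vel=120)
ctrl.gripper_to(30,40); s=sensors.read_state(); print(s["grip_width"],s["grasp_force"])
ctrl.move_l([x,y,220],vel=150)
x,y=568.2,154.0; th=np.radians(-7.8)
ctrl.move_ptp([x,y,220],R(th))
ctrl.move_l([x,y,152],vel=120)
print(ctrl.move_l([x,y,140],vel=20,threshold=3)); s=sensors.read_state();print(s["grip_width"],s["eef_pos"],s["force"])
ctrl.gripper_to(70)
ctrl.move_l([x,y,240],vel=150)
ctrl.move_ptp([450,420,240],R(np.radians(90)))
print(sensors.read_state()["t"],sensors.read_state()["q"])
look(138,156,(400,700),(50,270)); look(111,127,(400,700),(50,270))
print([rects(cloud(n)[1],84,100,(500,620),(270,360)) for n in("top","scene")])
E
```

```text
45.29543256385412 43.64558279514313
True
45.501831611616474 [568.92267954 154.12798236 145.26884421] [ 0.2524363  -0.14630066  3.31646455]
20.15 [ 6.09682195e-01  3.05073677e-01  1.45556862e+00 -6.64338808e-04
  1.38263932e+00  6.11250446e-01]
[[(566.9, 154.5, 91.2, 46.7, 172.5, 146.6, 843)], [(570.4, 153.8, 93.7, 46.6, 172.0, 147.1, 1052)]]
[[(533.7, 158.8, 60.8, 54.1, 85.1, 118.6, 264)], [(571.0, 154.3, 121.2, 59.7, 171.6, 119.1, 634)]]
[[(555.5, 314.4, 43.8, 13.8, 179.8, 92.2, 121)], [(560.1, 313.8, 46.0, 13.1, 177.7, 93.0, 175)]]
```

Both cases are stacked with under 1 mm of offset. Now the knob.

```bash
python3 - <<'E'
from h import *
x,y=557.8,314.2; Rk=R(np.radians(179))
ctrl.gripper_to(45,60)
ctrl.move_ptp([x,y,170],Rk)
ctrl.move_l([x,y,94],vel=80); s=sensors.read_state();print(s["eef_pos"],s["force"],s["q"])
ctrl.gripper_to(5,60); s=sensors.read_state();print(s["grip_width"],s["eef_pos"],s["force"])
print(ctrl.move_l([x,y,81],vel=15,threshold=12)); s=sensors.read_state();print(s["eef_pos"],s["force"])
E
```

```text
[558.40995566 314.42272304  94.77197357] [-0.12761349  0.39846454  0.28298544] [ 3.77893485e-01  5.05893863e-01  1.49763715e+00  2.06543180e-05
  1.13652817e+00 -1.17543147e+00]
11.867132091227315 [558.15920911 314.55002493  94.76343932] [-0.65380811  0.59539539  2.11576031]
True
[558.2511616  314.57909245  85.38212384] [-2.17300806 -0.96364741  7.80860298]
```

```bash
python3 - <<'E'
from h import *
q=np.array(sensors.read_state()["q"]); q6=q[5]
for a in (0.15,0.3,0.5,0.7,0.9,1.05,1.15,1.2,1.23):
    q[5]=q6+a; ctrl.set_joints(q); s=sensors.read_state()
    print(a,round(s["q"][5]-q6,3),np.round(s["wrist_torque"],2),np.round(s["force"],1),round(s["eef_pos"][2],1))
    if abs(s["wrist_torque"][2])>1.2: break
ctrl.hold(0.2)
print(sensors.read_state()["t"])
p,_=optics.grab_frame("top"); cv2.imwrite("pics/k1.png",cv2.resize(p[160:250,140:290],None,fx=4,fy=4)[:,:,::-1])
E
```

```text
0.15 0.15 [-0.08  0.45 -0.03] [-3.3 -0.4  6.8] 86.0
0.3 0.3 [-0.12  0.42 -0.04] [-3.1 -0.3  7.5] 86.0
0.5 0.5 [-0.19  0.4  -0.01] [-2.6 -0.8  7.3] 85.9
0.7 0.7 [-0.22  0.46 -0.05] [-2.2 -0.5  7.5] 85.8
0.9 0.9 [-0.3   0.55  0.02] [-3.5 -2.4  7.6] 85.8
1.05 1.05 [-0.33  0.54 -0.01] [-3.2 -2.   7.7] 85.7
1.15 1.15 [-0.34  0.55 -0.05] [-3.3 -0.8  7.1] 85.7
1.2 1.199 [-0.34  0.55  0.54] [-2.7 -3.1  7.3] 85.6
1.23 1.227 [-0.31  0.6   1.  ] [-2.7 -1.8  7. ] 85.7
27.2417
```

End stop reached (torque rising from about 1.17 rad). I ease off, release and retreat.

```bash
python3 - <<'E'
from h import *
q=np.array(sensors.read_state()["q"]); q[5]-=0.03; ctrl.set_joints(q)
ctrl.gripper_to(45); p=sensors.read_state()["eef_pos"]
ctrl.move_l([p[0],p[1],180],vel=80)
ctrl.move_ptp([400,480,240],R(np.radians(110)))
ctrl.hold(0.3); print(sensors.read_state()["t"])
for n in("top","scene"):
    W=cloud(n)[1]; print(n)
    for z0,z1,xr,yr in((84,100,(500,620),(270,360)),(138,156,(400,700),(50,270)),(111,127,(400,700),(50,270)),(78,94,(400,700),(50,260))): print(rects(W,z0,z1,xr,yr))
p,_=optics.grab_frame("scene"); cv2.imwrite("pics/k2.png",cv2.resize(p[180:350,300:530],None,fx=3,fy=3)[:,:,::-1])
E
```

```text
30.5333
top
[(555.8, 314.6, 46.3, 12.8, 110.0, 92.5, 117)]
[(566.9, 154.7, 90.9, 46.8, 172.3, 146.6, 841)]
[(566.5, 154.2, 120.9, 60.6, 171.8, 118.5, 472)]
[(566.9, 154.1, 151.1, 80.3, 172.3, 86.5, 615)]
scene
[(559.2, 313.9, 46.0, 15.2, 110.2, 92.5, 216)]
[(570.5, 153.9, 93.2, 47.1, 172.5, 147.2, 1041)]
[(569.7, 154.1, 121.7, 60.3, 171.6, 119.2, 622)]
[(570.9, 153.7, 150.7, 80.4, 172.5, 87.1, 889)]
```

View pics/k2.png

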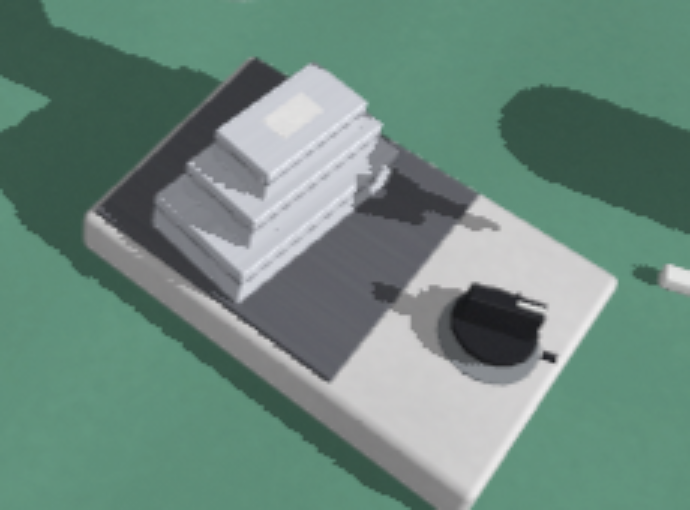

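The picture shows the three cases stacked squarely, with the smallest at about (290,120). The knob at (500,325) is turned about 1.2 rad and back up, its top at 92.5 mm.

```bash
python3 -c "
from plant import ctrl
print(ctrl.finish_job())"
```

```text
the job is handed in; nothing more can be done
None
```

I stacked both cases within about 1 mm of centre by camera measurement, turned the knob on (about 1.2 rad, sprung back up), and handed the job in at about 31 s; the judging result was not shown.

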